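# Angle a manifold block past the stop post into its bay

## Robot

A 7-joint arm with a two-finger parallel gripper is mounted at the origin on a cart in front of the work surface, level with it; the furniture and walls round the work are solid. World frame = base frame: x ahead of the robot, y to its left, z up, the work surface at z = 0. Lengths are in m, angles in rad, forces in N, time in s.
With the tool pointing down it reaches from about 0.425 to 0.875 m from the base axis. Payload 4.7 kg.
Tool frame: the origin (TCP) lies midway between the tips of the shut fingers; the grasp point (between the pads) lies 19 mm behind it; y points along the fingers, x is the direction in which the jaws open and shut, and the axes are right-handed (so a half turn about y gives the same grasp; the last joint's range is limited). The gripper opens to 85 mm and grips with 20 to 120 N. Pads are 22 mm wide; open, the fingers measure 114 mm over their backs; the gripper's body (76 mm by 85 mm) begins 54 mm behind the grasp point. The pads swing forward as they close: fully open they stand 13 mm farther back than shut.
Start: joints at [1.169, 0.321, -0.07, 1.45, 0.023, 1.371, -0.057], TCP at [0.263, -0.595, 0.231] pointing down, gripper open.
Joint ranges: [-2.86, 2.86], [-0.3, 2.09], [-1.38, 1.24], [0.06, 2.45], [-1.56, 4.7], [0.09, 2.05], [-2.69, 2.69]. Speed limits (rad/s): [2.57, 2.57, 3.14, 3.14, 3.14, 3.14, 3.14].

## Interface

Orientations are given as a rotation vector (axis times angle).
In Python, from rig import * gives the robot as it stands. The module is installed in compiled form; this text tells all that it offers.
- The arm moves only by the tool drive_tool, never from a script. Its argument "plan" is text: rows parted by semicolons, each of 5 numbers parted by spaces: the shift along the tool's x, y, z in cm, then the turn about the tool's y in rad, then the closure, from -1 (fully open) to 1 (shut). In form: dx dy dz twist fingers; .... A call has 1 to 20 rows; each row is the pose to reach, as a shift and turn from the pose measured when the call began, along the tool's axes at that moment; what a row does not reach only later rows make up. A row lasts 1/8 s, in which the tool goes at most 62.5 mm and 10.7 degrees, less where a joint would pass 70% of its speed; a pose out of reach is approached as far as the arm can. A call with a gripper value outside its range is refused whole. The fingers move at their own pace and stop on an object; "squeeze" is the grip in N (left out, the last holds). Time passes only in rows, so rows that repeat a pose let the fingers close. It gives the time, the measured TCP pose, the force and the opening at its end, in the units of the state.
- observe(): the state, without advancing time (a new reading comes with each control period).
- read_camera(name): name is "scene" or "top"; returns (picture, depth): 480x640x3 uint8, red, green, blue; 480x640 float32, m along the optical axis (not along the pixel's ray), 0 where there is no reading.
- calibration(name): a dict with "vfov" (degrees; the focal length in pixels is half the picture's height over the tangent of half this angle, whatever the lens; pixels are square), "cx", "cy" (the principal point, pixels), "k1" (the pictures are not rectified: a ray, as slopes to the right and down, at radius r is drawn at 1 + k1 r^2 times it, then the intrinsics apply), "R" (3x3) and "t" (3): a world point X has camera coordinates R X + t. Camera axes: x right, y down, z forward; pixel columns grow to the right and rows downward; lengths in m; the calibration is good to about 2 mm. A picture is of the moment at which its call begins. calibration takes no time and is no camera call.
- hand_in(): hands the job in, once; it reports no verdict.
Trained networks look in the newest picture that a camera, given by its name, has taken for a name from the list of things; names that differ only in an ending like _2 or _b are one class to them, and where a whole thing is asked for, a point or a joint stands for the part that bears it (a point fixed in the world has none). Each returns a list of dicts, best first, with "conf" (0 to 1); they miss things now and then, are a little off and sometimes report something else, mostly with a low value. They report only what shows in the picture. A call takes as long as a camera call.
- look_for(thing, camera): "point" ([x, y, z] in m, in world coordinates, good to about 4 mm: the middle of the surface that is visible of it).
The state is a dict: "time_s": time; "joint_pos": joint angles; "joint_vel": joint speeds; "tau": joint torques, N m; "position": TCP position; "tcp_rot": TCP orientation; "wrist_force": force on the tool from outside, world axes, zero at the start; "ft_torque": the same for the moment, N m; "width": finger opening in m.
Only numpy, scipy, OpenCV 4.12 (cv2) and the standard library are available. Lean on these libraries where they do the work, as an engineer would, in place of code of your own. Each camera call takes 0.05 s, during which the arm holds its last target.

## Task

Push the loose manifold block lying in front of the fenced bay into that bay, keeping it down on the trolley top all the while: angle it so that its right-hand end goes in first and tucks behind the stop post, then push the left-hand end round after it. Finish with the block lying square and flush along the bay's back fence, let go of it, and leave the things round about where they are.

Things in the scene. Friction and masses are not known exactly. Their poses are not given: they have to be found in the camera images.
- block: The piece to move: loose tan metal manifold block with round bores, 44 mm wide (its x), 211 mm long (its y), 44 mm high, about 0.8 kg. The only block near the bay; the others stand in rows at the trolley's sides. Origin: centre of its underside. It starts between robot and bay, its y axis roughly to the left, its middle left of the bay's middle.
- block_left_end (a point): Centre of the block's left-hand end face (block y = +105.5 mm), 22 mm above its underside.
- block_right_end (a point): Centre of the block's right-hand end face (block y = -105.5 mm), 22 mm above its underside. This end goes in first.
- bay: Fixed three-sided bay of bare aluminium bars, 12 mm thick, 40 mm high, open towards the robot, no floor plate. Origin: middle of the open mouth, on the trolley top; x points into the bay (away from the robot), y to the left. Back fence: inner face at x = 80 mm. Cheeks: x = 0 to 80 mm, inner faces at y = +130 and -130 mm.
- bay_post (a point): Top centre of the fixed steel stop post, 16 mm in diameter, 60 mm high, standing in the bay's mouth near its right side: bay x = 0, y = -75 mm. The gap from post to left cheek is 197 mm, less than the block's length.
- plug_a: Bystander: small brass threaded plug, 19 mm wide, 21 mm high, standing outside the bay to the right of its right cheek. Origin: centre of its underside.
- plug_b: Bystander: small brass threaded plug, 21 mm wide, 19 mm high, standing outside the bay to the left of its left cheek. Origin: centre of its underside.
- screwdriver: Bystander: small screwdriver, 139 mm long, lying on the left side of the trolley. Origin: centre of its underside.
- tape: Bystander: roll of tape, 100 mm across, 25 mm high, lying flat on the right side. Origin: centre of its underside.
- dish: Bystander: shallow round dish, 82 mm across, 13 mm high, on the left side. Origin: centre of its underside.
- oil_bottle: Bystander: squeeze oil bottle with a spout, 41 mm across, 110 mm high, standing at the back right. Origin: centre of its underside.
- hex_key: Bystander: hex key, 87 mm long, 5 mm high, lying at the trolley's near edge. Origin: centre of its underside.

How it is judged:
By the outcome, as a careful person would: the job done as asked, in the order asked, and still so for the second after the job is handed in, with the robot touching nothing.
It also fails if it takes over 67 s, if anything falls off the work surface, if the arm or the gripper's body presses on something with over 40 N, if the wrist force passes 120 N, or if a joint passes its speed limit or range.

## Working session

There is one attempt and no reset: what is moved stays moved. The work goes in short steps, Python scripts to look and compute and a tool call to move; the robot and the scene stay as the last step left them, time stands still between calls to the robot, and variables do not carry over. Pictures are saved under pics/ and viewed, and the job is handed in when it is done.

Besides the shell and the picture viewer there is one more tool, called after ">>>" as name(argument=value, ...), one argument or row to a line, values as JSON. drive_tool: Moves the arm, as the interface text tells. Its arguments: {"type":"object","properties":{"plan":{"type":"string"},"squeeze":{"type":"number"}},"required":["plan"]}

```bash
mkdir -p pics; ls
python3 - <<'E'
from rig import *
import cv2
s=observe()
for k in s: print(k,s[k])
for n in ("scene","top"):
    p,d=read_camera(n); cv2.imwrite(f"pics/{n}0.png",p[:,:,::-1]); print(calibration(n))
E
```

```text
pics
time_s 0.0
joint_pos [ 1.16910179  0.32185184 -0.07008972  1.45167609  0.02255995  1.37080536
 -0.05692493]
joint_vel [-8.95203310e-04 -1.51641267e-03 -9.08524103e-04  2.11298456e-04
  4.54453156e-04 -2.21011013e-05 -8.86546717e-05]
tau [ 1.78284513e-04 -4.93577063e+01 -3.82031193e-01 -3.14332438e+01
  1.30916439e-02  1.12107614e-02  7.25410345e-07]
position [ 0.26229713 -0.59413345  0.23020426]
tcp_rot [-1.37664576  0.89893989 -0.89619727]
wrist_force [0.36473609 0.28747222 0.27163559]
ft_torque [ 0.00271665 -0.01510748  0.00921566]
width 0.0851784959693092
{'vfov': 42.193913015009244, 'cx': 319.7310631234225, 'cy': 229.14686781836488, 'k1': -0.018644615164244795, 'R': array([[-0.86940117, -0.49409116, -0.00394076],
       [-0.36964511,  0.65567731, -0.65836902],
       [ 0.32787818, -0.57093011, -0.752685  ]]), 't': array([0.45256021, 0.27007443, 1.41256444])}
{'vfov': 55.08541355871455, 'cx': 307.8606630230055, 'cy': 237.23892953499538, 'k1': -0.07185387226946649, 'R': array([[ 0.01878076, -0.99982066, -0.00243736],
       [-0.99469524, -0.01843778, -0.10119993],
       [ 0.10113684,  0.00432504, -0.99486312]]), 't': array([-0.04559985,  0.52865436,  1.069659  ])}
```

View pics/scene0.png

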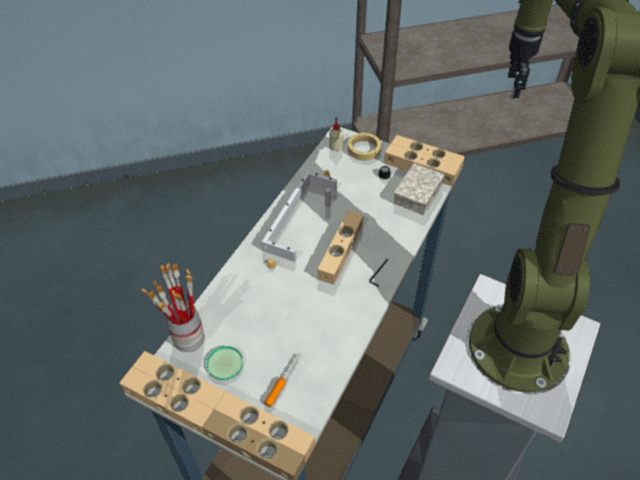

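View pics/top0.png

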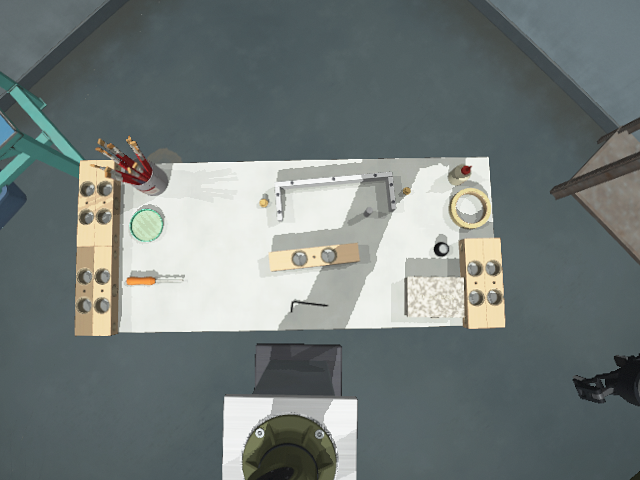

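The top view shows the block spanning about (270,262)–(358,252), the bay back fence along (278,182)–(393,175), and the post top near (367,211). I'll measure these next.

```bash
cat > h.py <<'E'
from rig import *
import numpy as np, cv2
def K(c): 
    f=240/np.tan(np.radians(c['vfov']/2)); return np.array([[f,0,c['cx']],[0,f,c['cy']],[0,0,1]])
def dist(c): return np.array([c['k1'],0,0,0,0.])
def pix2w(n,uv,z):
    c=calibration(n); uv=np.array(uv,float).reshape(-1,1,2)
    s=cv2.undistortPointsIter(uv,K(c),dist(c),None,None,(3,50,1e-10)).reshape(-1,2)
    ray=np.c_[s,np.ones(len(s))]@c['R']; o=-c['R'].T@c['t']
    return o+ray*((z-o[2])/ray[:,2])[:,None]
def w2pix(n,X):
    c=calibration(n)
    return cv2.projectPoints(np.array(X,float).reshape(-1,1,3),cv2.Rodrigues(c['R'])[0],c['t'],K(c),dist(c))[0].reshape(-1,2)
def cloud(n,d):
    c=calibration(n); v,u=np.mgrid[0:480,0:640]
    s=cv2.undistortPointsIter(np.stack([u,v],-1).reshape(-1,1,2).astype(float),K(c),dist(c),None,None,(3,50,1e-10)).reshape(-1,2)
    P=np.c_[s,np.ones(len(s))]*d.reshape(-1,1)
    return ((P-c['t'])@c['R']).reshape(480,640,3)
E
python3 - <<'E'
from h import *
p,d=read_camera("top"); read_camera("scene")
W=cloud("top",d)
def med(m): return np.median(W[m],axis=0)
print("table z",np.median(W[280:300,200:260,2]))
roi=np.zeros((480,640),bool); roi[150:320,240:430]=1
m=roi&(W[...,2]>0.03)&(W[...,2]<0.075)&(d>0)
n,l,st,ce=cv2.connectedComponentsWithStats(m.astype(np.uint8))
for i in range(1,n):
    if st[i,4]<5: continue
    P=W[l==i]; r=cv2.minAreaRect(P[:,:2].astype(np.float32)); print(st[i],r,np.median(P[:,2]),'\n',cv2.boxPoints(r).round(4).tolist())
hsv=cv2.cvtColor(p,cv2.COLOR_RGB2HSV)
big=cv2.resize(p[150:330,240:440],None,fx=4,fy=4,interpolation=cv2.INTER_CUBIC)[:600]
cv2.imwrite("pics/c0.png",cv2.resize(p[165:315,240:430],None,fx=4,fy=4,interpolation=cv2.INTER_CUBIC)[:,:,::-1])
for t in ["block","block_left_end","block_right_end","bay","bay_post","plug_a"]:
    print(t,[(o['point'],o['conf']) for o in look_for(t,"top")][:3])
E
```

```text
table z -0.0011803041673762462
[274 172 122  49 999] ((0.6303167343139648, -0.09769345819950104), (0.09283560514450073, 0.28501754999160767), 6.3772382736206055) 0.03868969977047593 
 [[0.5684000253677368, 0.03880000114440918], [0.6000000238418579, -0.24449999630451202], [0.692300021648407, -0.23420000076293945], [0.6606000065803528, 0.04910000041127205]]
[365 207   8   9  49] ((0.5921462774276733, -0.17660577595233917), (0.013632161542773247, 0.015695204958319664), 42.40944290161133) 0.05705289580743355 
 [[0.5817999839782715, -0.1754000037908554], [0.5924000144004822, -0.18700000643730164], [0.6025000214576721, -0.1777999997138977], [0.5918999910354614, -0.16619999706745148]]
[ 268  243   92   28 1380] ((0.48274922370910645, -0.04949641227722168), (0.043882135301828384, 0.2103717029094696), 7.337305068969727) 0.04241984778133921 
 [[0.44760000705718994, 0.052000001072883606], [0.47440001368522644, -0.1565999984741211], [0.5178999900817871, -0.1509999930858612], [0.491100013256073, 0.0575999990105629]]
[407 276  23  41 919] ((0.39505302906036377, -0.29458871483802795), (0.09334378689527512, 0.05248174071311951), 0.045582741498947144) 0.04466693848803046 
 [[0.3483999967575073, -0.26840001344680786], [0.3483999967575073, -0.32089999318122864], [0.4417000114917755, -0.3208000063896179], [0.4417000114917755, -0.26829999685287476]]
block [([0.4856, -0.0497, 0.047], 0.84)]
block_left_end [([0.4822, -0.0479, 0.0418], 0.55)]
block_right_end [([0.4857, -0.0488, 0.0429], 0.71)]
bay [([0.659, -0.1121, 0.0384], 0.68)]
bay_post [([0.6593, -0.1137, 0.0406], 0.67), ([0.4819, -0.0499, 0.0428], 0.54)]
plug_a [([0.6142, 0.0778, 0.011], 0.64)]
```

View pics/c0.png

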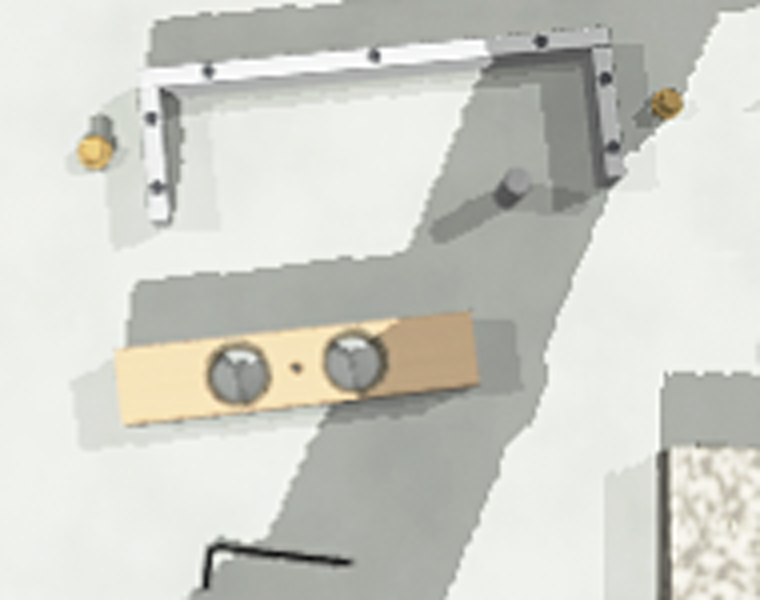

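```bash
cat > plan.py <<'E'
import numpy as np
from scipy.sparse import coo_matrix
from scipy.sparse.csgraph import dijkstra
# bay frame, mm
def rect(cx,cy,hx,hy,n=3):
    xs=np.arange(-hx,hx+.1,n);ys=np.arange(-hy,hy+.1,n)
    return np.array([(cx+x,cy+y) for x in xs for y in ys if abs(x)>hx-n or abs(y)>hy-n])
obs=np.vstack([rect(86,0,6,142),rect(40,136,40,6),rect(40,-136,40,6),
  np.array([(8*np.cos(a),-75+8*np.sin(a)) for a in np.linspace(0,6.28,24)])])
def clear(x,y,th,fing=True):
    c,s=np.cos(th),np.sin(th); d=obs-[x,y]
    q=np.c_[d[:,0]*c+d[:,1]*s,-d[:,0]*s+d[:,1]*c]
    def sd(q,hx,hy):
        a=np.abs(q)-[hx,hy]; return np.hypot(*np.maximum(a,0).T)+np.minimum(a.max(1),0)
    r=sd(q,22,105.5).min()
    if fing: r=min(r,sd(q,38,14).min())
    return r
if __name__=="__main__":
    X=np.arange(-100,41,5);Y=np.arange(-30,101,5);T=np.radians(np.arange(0,61,3))
    C=np.array([[[clear(x,y,t) for t in T] for y in Y] for x in X])
    idx=np.arange(C.size).reshape(C.shape); r,cc,w=[],[],[]
    import itertools
    for dx,dy,dt in itertools.product((-1,0,1),repeat=3):
        if (dx,dy,dt)<=(0,0,0): continue
        sl=lambda n,d:(slice(max(0,-d),n-max(0,d)),slice(max(0,d),n-max(0,-d)))
        a,b=zip(*[sl(n,d) for n,d in zip(C.shape,(dx,dy,dt))])
        m=np.minimum(C[a],C[b]); ok=m>2
        L=np.sqrt((5*dx)**2+(5*dy)**2+(4*dt)**2)
        r.append(idx[a][ok]);cc.append(idx[b][ok]);w.append(L*(1+600/m[ok]**2))
    G=coo_matrix((np.hstack(w),(np.hstack(r),np.hstack(cc))),shape=(C.size,)*2).tocsr()
    near=lambda x,y,t: idx[np.abs(X-x).argmin(),np.abs(Y-y).argmin(),np.abs(T-t).argmin()]
    s,g=near(-95,65,0),near(35,0,0)
    D,P=dijkstra(G,directed=False,indices=s,return_predecessors=True)
    path=[];k=g
    while k>=0: path.append(k);k=P[k]
    for k in path[::-1]:
        i,j,l=np.unravel_index(k,C.shape); print(X[i],Y[j],round(np.degrees(T[l])),round(C[i,j,l],1))
E
python3 plan.py
python3 - <<'E'
from h import *
s=observe(); print(cv2.Rodrigues(s['tcp_rot'])[0].round(3),s['position'],s['time_s'])
E
```

```text
-95 65 0 72.7
-90 65 3 64.1
-85 65 6 56.1
-80 65 9 49.3
-75 65 12 44.0
-70 65 15 40.8
-65 65 18 39.7
-60 65 21 38.7
-55 65 24 36.8
-50 65 27 34.0
-45 65 30 31.3
-40 65 33 31.6
-35 60 36 29.9
-30 55 36 26.8
-25 50 36 25.0
-20 45 36 20.2
-15 40 33 19.1
-10 35 30 16.3
-5 30 27 13.2
0 25 27 12.5
5 20 24 12.0
10 15 21 11.3
15 10 18 10.5
20 10 15 11.3
25 5 12 11.1
30 0 9 10.3
30 0 6 7.7
35 0 3 6.4
35 0 0 5.0
[[ 0.404 -0.     0.915]
 [-0.915 -0.     0.404]
 [ 0.    -1.    -0.   ]] [ 0.26253019 -0.59461552  0.23131763] 0.5
```

>>> drive_tool(
  plan="-4.1 0 4.2 -0.13 -1; -8.2 0 8.4 -0.26 -1; -12.3 0 12.6 -0.38 -1; -16.4 0 16.9 -0.51 -1; -20.5 0 21.1 -0.64 -1; -24.6 0 25.3 -0.77 -1; -28.7 0 29.5 -0.9 -1; -32.8 0 33.7 -1.02 -1; -36.9 0 37.9 -1.15 -1; -41 2 42.2 -1.28 -1; -41 5 42.2 -1.28 -1; -41 8 42.2 -1.28 -1; -41 10 42.2 -1.28 -1; -41 10 42.2 -1.28 -1",
  squeeze=40,
)

```text
time_s: 2.25
position: [0.4817, -0.0489, 0.1301]
tcp_rot: [-1.568, -0.096, 0.101]
wrist_force: [0.2, 0.3, 1.0]
width: 0.0853
```

```bash
cat >> h.py <<'E'
B0=np.array([0.5846,-0.1028]); BY=np.radians(6.38)
def bay2w(x,y,deg):  # mm,deg -> world xy, yaw
    c,s=np.cos(BY),np.sin(BY); return B0+np.array([c*x-s*y,s*x+c*y])/1000, BY+np.radians(deg)
def pose():
    s=observe(); R=cv2.Rodrigues(s['tcp_rot'])[0]; return s,R
def row(xy,yaw,z,ext=True):
    s,R=pose(); d=R.T@(np.r_[xy,z]-s['position'])
    y0=np.arctan2(R[1,0],R[0,0]); t=-(yaw-y0); t=(t+np.pi/2)%np.pi-np.pi/2
    return (d*100).round(2),round(t,3)
E
python3 - <<'E'
from h import *
s,R=pose(); print(s['time_s'],s['position'],R.round(3),s['joint_pos'].round(2),s['wrist_force'])
print(row([0.4827,-0.0495],np.radians(7.3),0.006))
E
```

```text
2.25 [ 0.4817268  -0.04891923  0.13008877] [[ 0.992 -0.003 -0.125]
 [ 0.125  0.001  0.992]
 [-0.003 -1.     0.001]] [ 0.66  0.09 -0.63  1.96  0.05  1.12  0.13] [0.18419135 0.33650464 1.00759386]
(array([ 0.13, 12.41, -0.08]), np.float64(-0.002))
```

>>> drive_tool(
  plan="0.1 4 -0.1 0 -1; 0.1 8 -0.1 0 -1; 0.1 10.5 -0.1 0 -1; 0.1 12 -0.1 0 -1; 0.1 12.3 -0.1 0 -1; 0.1 12.3 -0.1 0 0.0; 0.1 12.3 -0.1 0 0.3; 0.1 12.3 -0.1 0 0.5; 0.1 12.3 -0.1 0 0.5; 0.1 12.3 -0.1 0 0.5; 0.1 12.3 -0.1 0 0.5; 0.1 12.3 -0.1 0 0.5",
  squeeze=40,
)

```text
time_s: 3.75
position: [0.4843, -0.0498, 0.0085]
tcp_rot: [-1.568, -0.099, 0.098]
wrist_force: [1.3, -0.5, 6.7]
width: 0.0428
```

```bash
cat >> h.py <<'E'
def block_now(tag=None):
    p,d=read_camera("top"); W=cloud("top",d); hsv=cv2.cvtColor(p,cv2.COLOR_RGB2HSV)
    if tag: cv2.imwrite(f"pics/{tag}.png",cv2.resize(p[165:315,240:430],None,fx=4,fy=4,interpolation=cv2.INTER_CUBIC)[:,:,::-1])
    return p,d,W,hsv
E
python3 - <<'E'
from h import *
block_now("g1")
s,R=pose(); print(s['time_s'],s['position'],s['width'],s['wrist_force'])
p,d=read_camera("scene");cv2.imwrite("pics/g1s.png",cv2.resize(p[150:330,220:480],None,fx=3,fy=3)[:,:,::-1])
E
```

```text
3.8 [ 0.48432651 -0.04977791  0.00846369] 0.043360241572172366 [ 1.81560674 -0.26707119  6.36298073]
```

View pics/g1s.png

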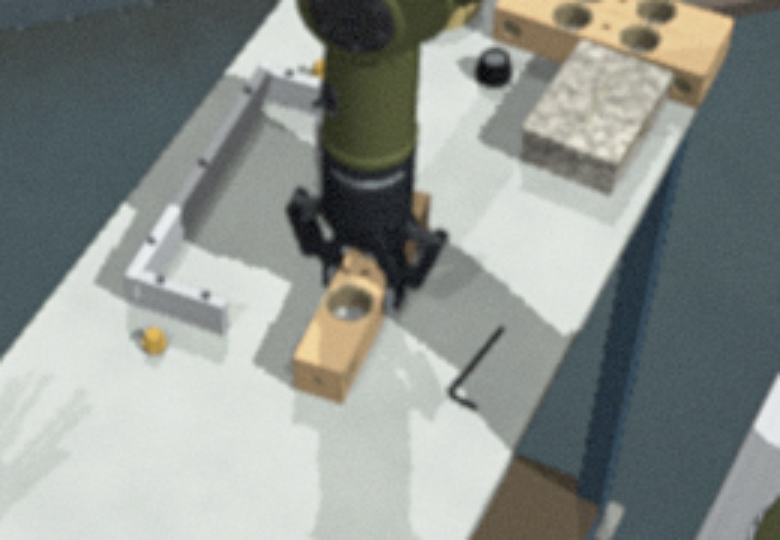

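Run:
```python
from h import *
for w in [(-95,65,0.9),(-75,65,12),(-55,65,24),(-40,64,33),(-30,55,36)]:
    print(w,row(*bay2w(*w),0.008))
```

```text
(-95, 65, 0.9) (array([-0.12,  0.04,  0.12]), np.float64(-0.002))
(-75, 65, 12) (array([1.88, 0.05, 0.09]), np.float64(-0.195))
(-55, 65, 24) (array([3.88, 0.05, 0.06]), np.float64(-0.405))
(-40, 64, 33) (array([ 5.38,  0.05, -0.06]), np.float64(-0.562))
(-30, 55, 36) (array([ 6.36,  0.05, -0.97]), np.float64(-0.614))
```

>>> drive_tool(
  plan="0.5 0 0.1 -0.05 0.5; 1 0 0.1 -0.1 0.5; 1.45 0 0.1 -0.15 0.5; 1.9 0 0.1 -0.2 0.5; 2.4 0 0.1 -0.25 0.5; 2.9 0 0.1 -0.3 0.5; 3.4 0 0.1 -0.35 0.5; 3.9 0 0.1 -0.4 0.5; 4.4 0 0 -0.46 0.5; 4.9 0 0 -0.51 0.5; 5.4 0 -0.1 -0.56 0.5; 5.7 0 -0.3 -0.58 0.5; 6 0 -0.6 -0.6 0.5; 6.4 0 -1 -0.62 0.5; 6.4 0 -1 -0.62 0.5",
)

```text
time_s: 5.72
position: [0.5453, -0.0495, 0.0085]
tcp_rot: [-1.486, -0.579, 0.59]
wrist_force: [-10.7, 4.6, 13.8]
width: 0.0434
```

Run:
```python
from h import *
block_now("g2")
s,R=pose(); print(s['time_s'],s['position'],s['width'],s['wrist_force'])
p,d=read_camera("scene");cv2.imwrite("pics/g2s.png",cv2.resize(p[150:330,220:480],None,fx=3,fy=3)[:,:,::-1])
for w in [(-30,55,36),(-20,45,36),(-10,35,30),(0,25,27),(10,15,21),(20,10,15),(30,2,9),(33,0,3),(34,0,0)]:
    print(w,row(*bay2w(*w),0.008))
```

```text
5.775 [ 0.54530514 -0.04951583  0.00851636] 0.04344549267827782 [-11.90417837   4.29608105  12.42085577]
(-30, 55, 36) (array([ 0.12,  0.05, -0.38]), np.float64(0.008))
(-20, 45, 36) (array([ 0.33,  0.04, -1.77]), np.float64(0.008))
(-10, 35, 30) (array([ 0.54,  0.03, -3.17]), np.float64(0.113))
(0, 25, 27) (array([ 0.75,  0.02, -4.57]), np.float64(0.165))
(10, 15, 21) (array([ 0.96,  0.01, -5.97]), np.float64(0.27))
(20, 10, 15) (array([ 1.46,  0.  , -6.97]), np.float64(0.374))
(30, 2, 9) (array([ 1.79, -0.01, -8.2 ]), np.float64(0.479))
(33, 0, 3) (array([ 1.92, -0.01, -8.54]), np.float64(0.584))
(34, 0, 0) (array([ 2.  , -0.01, -8.6 ]), np.float64(0.636))
```

View pics/g2s.png

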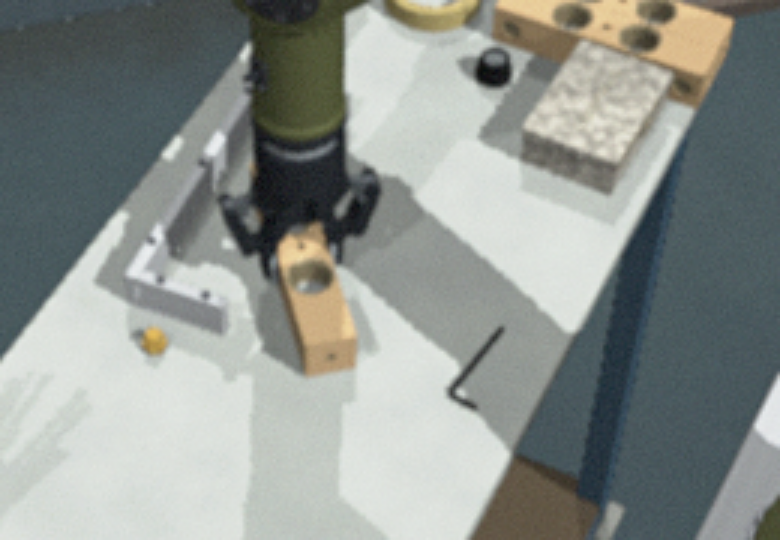

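View pics/g2.png

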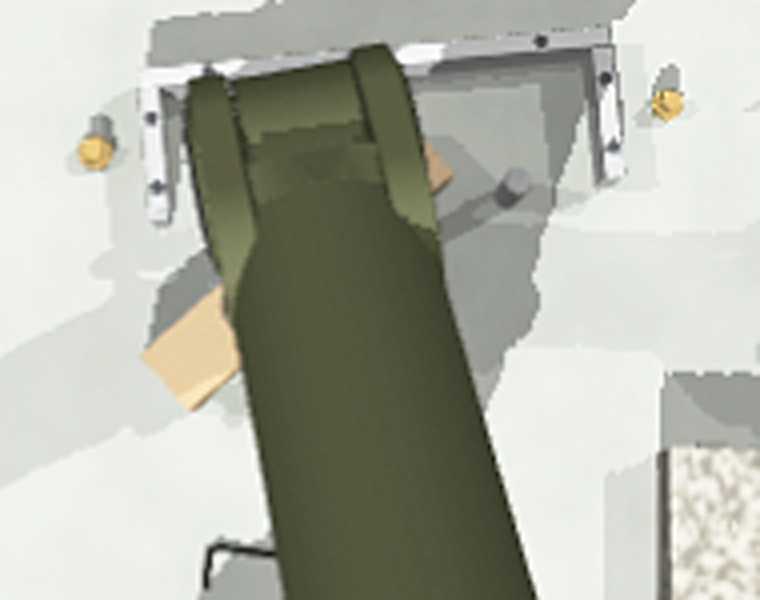

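>>> drive_tool(
  plan="0.2 0 -0.5 0 0.5; 0.25 0 -1.1 0 0.5; 0.35 0 -1.8 0.01 0.5; 0.45 0 -2.5 0.06 0.5; 0.55 0 -3.2 0.11 0.5; 0.65 0 -3.9 0.14 0.5; 0.75 0 -4.6 0.165 0.5; 0.85 0 -5.3 0.22 0.5; 0.95 0 -6 0.27 0.5; 0.95 0 -6 0.27 0.5",
)

```text
time_s: 7.08
position: [0.5919, -0.0828, 0.0085]
tcp_rot: [-1.53, -0.368, 0.382]
wrist_force: [-4.2, 6.0, 6.9]
width: 0.0431
```

Run:
```python
from h import *
block_now("g3")
s,R=pose(); print(s['time_s'],s['position'],s['width'],s['wrist_force'],s['ft_torque'])
p,d=read_camera("scene");cv2.imwrite("pics/g3s.png",cv2.resize(p[150:330,220:480],None,fx=3,fy=3)[:,:,::-1])
for w in [(10,15,21),(20,10,15),(30,2,9),(33,0,3),(34,0,0)]:
    print(w,row(*bay2w(*w),0.008))
```

```text
7.125 [ 0.59192324 -0.08283982  0.00852145] 0.043002573879751545 [-3.74760487  6.27173375  6.87137381] [ 1.54230627  0.6532869  -0.2182921 ]
(10, 15, 21) (array([-0.1 ,  0.05, -0.4 ]), np.float64(0.001))
(20, 10, 15) (array([ 0.65,  0.04, -1.22]), np.float64(0.106))
(30, 2, 9) (array([ 1.3 ,  0.02, -2.33]), np.float64(0.21))
(33, 0, 3) (array([ 1.51,  0.02, -2.62]), np.float64(0.315))
(34, 0, 0) (array([ 1.6 ,  0.02, -2.66]), np.float64(0.368))
```

View pics/g3s.png

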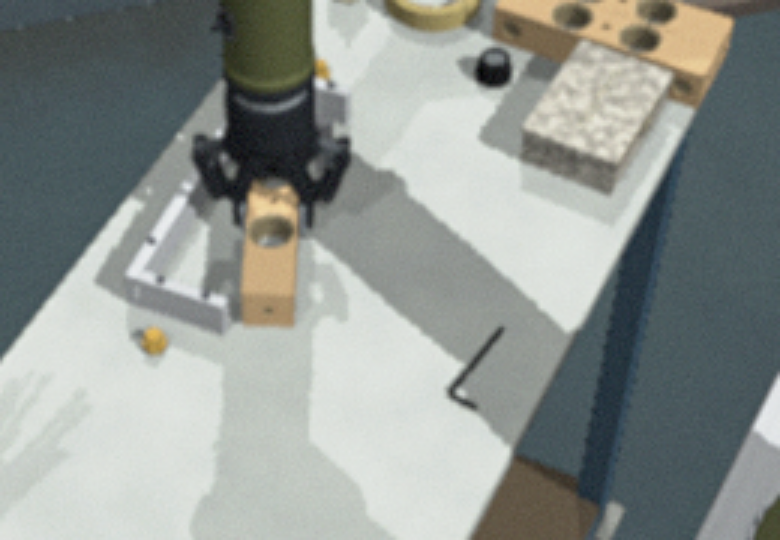

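View pics/g3.png

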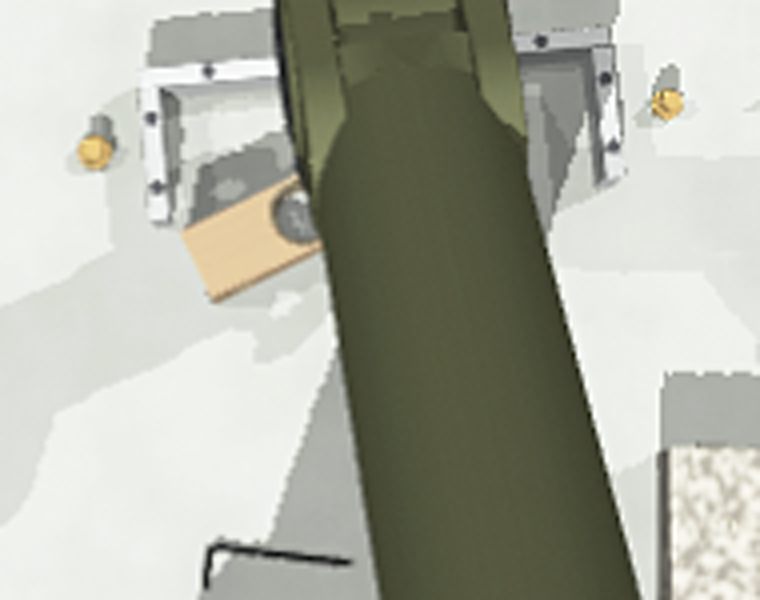

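>>> drive_tool(
  plan="0 0 -0.6 0.01 0.5; 0.3 0 -1.1 0.05 0.5; 0.65 0 -1.6 0.1 0.5; 0.95 0 -2.1 0.15 0.5; 1.3 0 -2.7 0.21 0.5; 1.4 0 -2.9 0.26 0.5; 1.5 0 -2.95 0.31 0.5; 1.55 0 -2.95 0.35 0.5; 1.55 0 -2.95 0.36 0.5; 1.55 0 -2.95 0.36 0.5",
)

```text
time_s: 8.43
position: [0.6191, -0.0996, 0.0086]
tcp_rot: [-1.56, -0.087, 0.103]
wrist_force: [-1.8, 3.8, 4.8]
width: 0.0436
```

Run:
```python
from h import *
block_now("g4")
s,R=pose(); print(s['time_s'],s['position'],s['width'],s['wrist_force'],s['ft_torque'])
p,d=read_camera("scene");cv2.imwrite("pics/g4s.png",cv2.resize(p[150:330,220:480],None,fx=3,fy=3)[:,:,::-1])
for w in [(30,0,0),(34,0,0)]:
    print(w,row(*bay2w(*w),0.008))
```

```text
8.475 [ 0.61908519 -0.09962705  0.00861256] 0.04328593795972363 [-1.87797146  4.12081087  5.24441541] [1.02412719 0.24924546 0.37568719]
(30, 0, 0) (array([-0.46,  0.07,  0.08]), np.float64(0.01))
(34, 0, 0) (array([-0.06,  0.06,  0.07]), np.float64(0.01))
```

View pics/g4s.png

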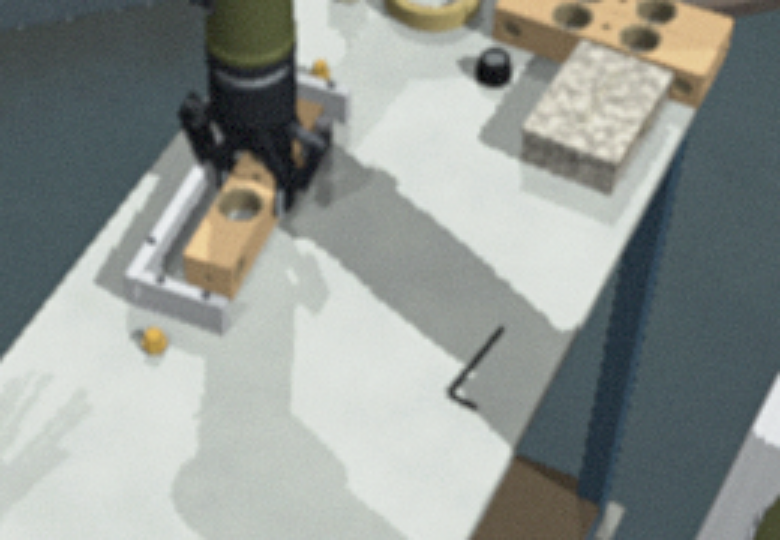

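View pics/g4.png

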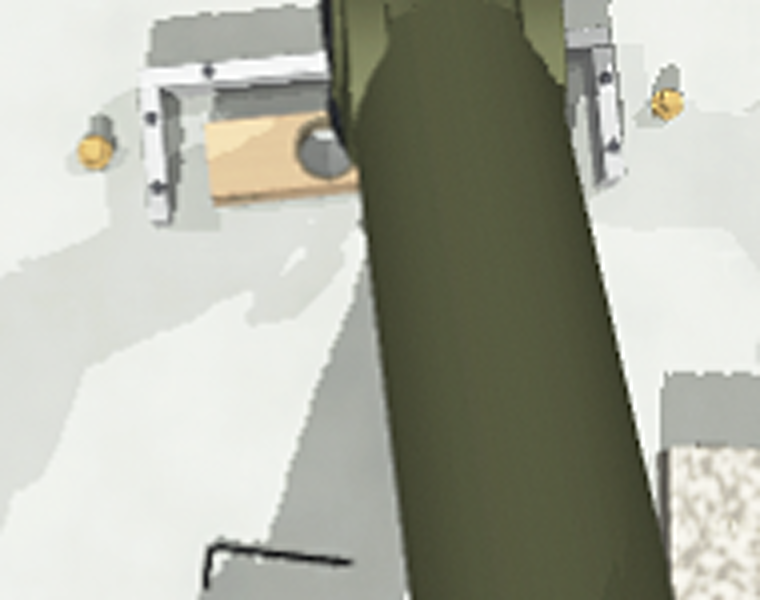

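>>> drive_tool(
  plan="0 0 0 0 -0.1; 0 0 0 0 -0.22; 0 0 0 0 -0.22; 0 0 0 0 -0.22; 0 0 0 0 -0.22",
)

```text
time_s: 9.15
position: [0.619, -0.0998, 0.0085]
tcp_rot: [-1.56, -0.086, 0.103]
wrist_force: [-1.2, 0.3, 0.3]
width: 0.0521
```

>>> drive_tool(
  plan="0 -1 0 0 -0.22; 0 -2.5 0 0 -0.22; 0 -5 0 0 -0.22; 0 -8 0 0 -0.22; 0 -11 0 0 -0.22; -3 -11 0 0 -0.22; -7.5 -11 0 0 -0.5; -7.5 -11 0 0 -0.5",
)

```text
time_s: 10.15
position: [0.5431, -0.1107, 0.1201]
tcp_rot: [-1.563, -0.084, 0.103]
wrist_force: [0.4, 0.3, -0.1]
width: 0.064
```

Run:
```python
from h import *
p,d,W,hsv=block_now("g5")
s,R=pose(); print(s['time_s'],s['position'],s['width'],s['wrist_force'],s['joint_pos'].round(2))
p,d=read_camera("scene");cv2.imwrite("pics/g5s.png",cv2.resize(p[150:330,220:480],None,fx=3,fy=3)[:,:,::-1])
for w in [(-45,5,90),(-45,5,-90)]:
    print(w,row(*bay2w(*w),0.1))
```

```text
10.2 [ 0.5453135  -0.11038451  0.12059329] 0.0639580693407627 [ 0.74853714  0.50426465 -0.42014855] [ 0.65  0.26 -0.57  1.8   0.15  1.14  0.16]
(-45, 5, 90) (array([-0.62,  2.08,  0.78]), np.float64(-1.562))
(-45, 5, -90) (array([-0.62,  2.08,  0.78]), np.float64(-1.562))
```

View pics/g5s.png

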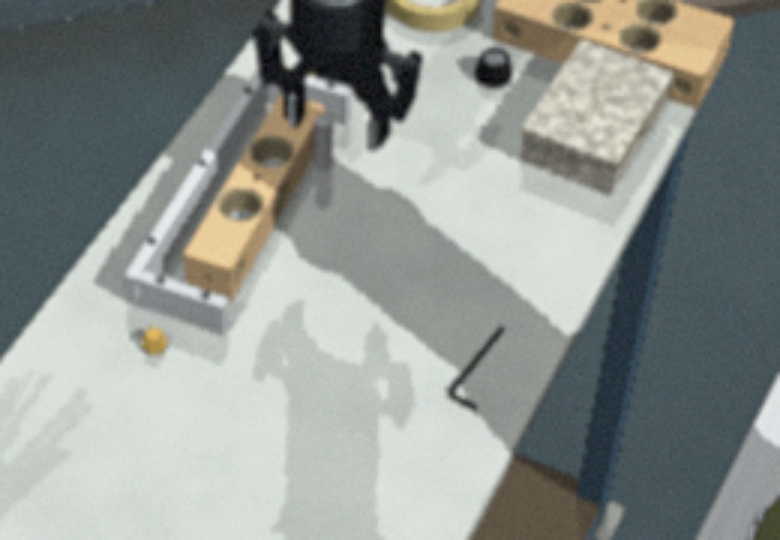

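View pics/g5.png

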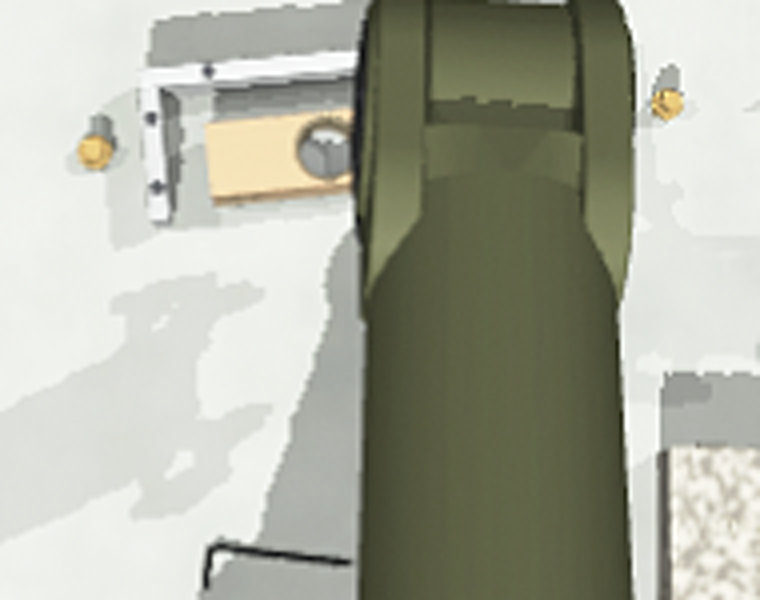

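>>> drive_tool(
  plan="-0.6 0 0.8 -0.15 -0.5; -0.6 0 0.8 -0.3 -0.5; -0.6 0 0.8 -0.5 -0.5; -0.6 0 0.8 -0.68 -0.5; -0.6 0 0.8 -0.86 -0.5; -0.6 0 0.8 -1.04 -0.5; -0.6 0 0.8 -1.22 -0.5; -0.6 0 0.8 -1.4 -0.5; -0.6 2 0.8 -1.56 -0.5; -0.6 5 0.8 -1.56 -0.5; -0.6 8 0.8 -1.56 -0.5; -0.6 10.2 0.8 -1.56 -0.5; -0.6 11.1 0.8 -1.56 -0.5; -0.6 11.1 0.8 -1.56 -0.5",
)

```text
time_s: 12.0
position: [0.5394, -0.1016, 0.0099]
tcp_rot: [-1.144, -1.287, 1.287]
wrist_force: [-0.4, 0.1, 0.2]
width: 0.0641
```

Run:
```python
from h import *
s,R=pose(); print(s['time_s'],s['position'],s['width'],s['wrist_force'],R.round(2),s['joint_pos'].round(2))
p,d=read_camera("scene");cv2.imwrite("pics/g6s.png",cv2.resize(p[150:330,220:480],None,fx=3,fy=3)[:,:,::-1])
for w in [(-45,5,90),(0,5,90),(15,5,90),(25,5,90)]:
    print(w,row(*bay2w(*w),0.009))
```

```text
12.0 [ 0.53940976 -0.10162274  0.00993745] 0.06412620146469918 [-0.42046013  0.10299842  0.24372557] [[-0.11 -0.01 -0.99]
 [ 0.99  0.01 -0.11]
 [ 0.01 -1.    0.01]] [ 0.76  0.43 -0.73  1.9   0.34  0.95  1.56]
(-45, 5, 90) (array([-0.1 ,  0.15,  0.05]), np.float64(-0.002))
(0, 5, 90) (array([-0.09,  0.12, -4.45]), np.float64(-0.002))
(15, 5, 90) (array([-0.09,  0.11, -5.95]), np.float64(-0.002))
(25, 5, 90) (array([-0.09,  0.11, -6.95]), np.float64(-0.002))
```

View pics/g6s.png

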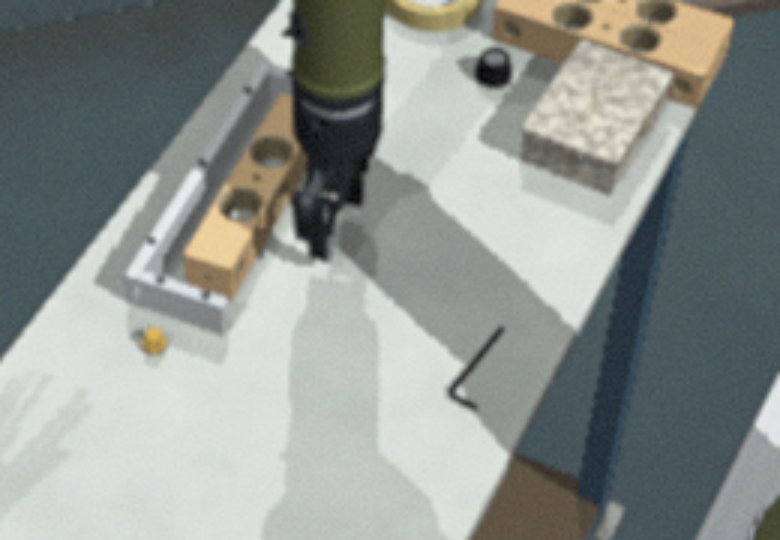

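>>> drive_tool(
  plan="0 0.1 -1.5 0 -0.5; 0 0.1 -3 0 -0.5; 0 0.1 -4 0 -0.5; 0 0.1 -4.6 0 -0.5; 0 0.1 -5.2 0 -0.5; 0 0.1 -5.7 0 -0.5; 0 0.1 -6.1 0 -0.5; 0 0.1 -6.1 0 -0.5",
)

```text
time_s: 13.05
position: [0.5969, -0.0955, 0.0086]
tcp_rot: [-1.139, -1.281, 1.291]
wrist_force: [-9.4, -0.7, 7.4]
width: 0.0639
```

Run:
```python
from h import *
block_now("g7")
s,R=pose(); print(s['time_s'],s['position'],s['width'],s['wrist_force'],s['ft_torque'])
p,d=read_camera("scene");cv2.imwrite("pics/g7s.png",cv2.resize(p[150:330,220:480],None,fx=3,fy=3)[:,:,::-1])
for w in [(25,5,90)]:
    print(w,row(*bay2w(*w),0.009))
```

```text
13.1 [ 0.59686367 -0.09543189  0.00852592] 0.0639251686824558 [-9.07944744  0.83969592  5.94452327] [-0.12995755  1.69150945 -0.06294038]
(25, 5, 90) (array([-0.09, -0.06, -1.2 ]), np.float64(-0.002))
```

View pics/g7s.png

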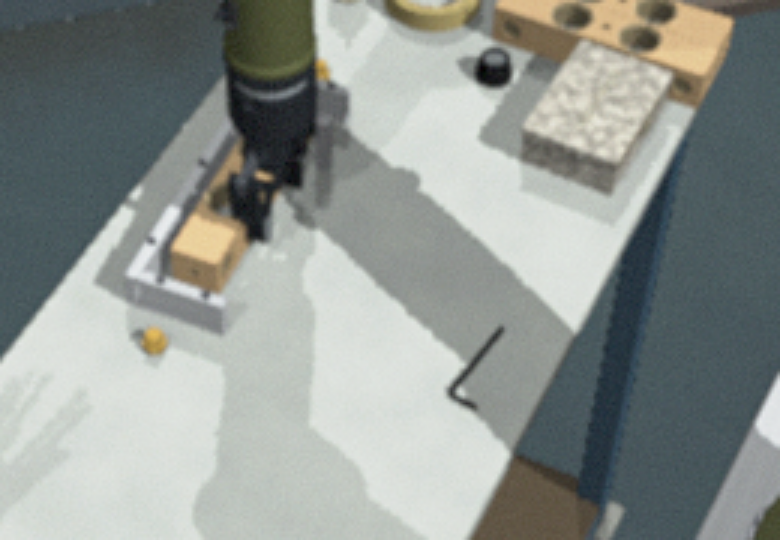

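View pics/g7.png

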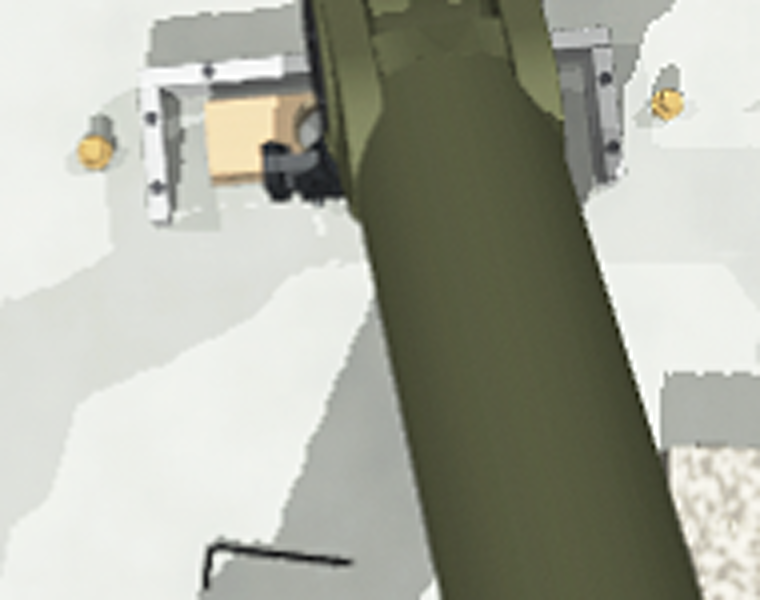

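>>> drive_tool(
  plan="-0.1 0 -0.6 0 -0.5; -0.1 0 -0.9 0 -0.5; -0.1 0 -1.2 0 -0.5; -0.1 0 -1.4 0 -0.5; -0.1 0 -1.4 0 -0.5",
)

```text
time_s: 13.78
position: [0.6068, -0.0954, 0.0079]
tcp_rot: [-1.133, -1.273, 1.296]
wrist_force: [-9.9, -0.9, 8.5]
width: 0.064
```

>>> drive_tool(
  plan="0 0 -0.3 0 -0.5; 0 0 -0.5 0 -0.5; 0 0 -0.7 0 -0.5; 0 0 -0.7 0 -0.5",
)

```text
time_s: 14.28
position: [0.6096, -0.0953, 0.0074]
tcp_rot: [-1.127, -1.265, 1.301]
wrist_force: [-12.5, -0.4, 10.7]
width: 0.0643
```

Run:
```python
from h import *
p,d,W,hsv=block_now("g8")
s,R=pose(); print(s['time_s'],s['position'],s['width'],s['wrist_force'],s['ft_torque'])
p,d=read_camera("scene");cv2.imwrite("pics/g8s.png",cv2.resize(p[150:330,220:480],None,fx=3,fy=3)[:,:,::-1])
```

```text
14.325 [ 0.60958679 -0.09530324  0.00743594] 0.06414184893813686 [-12.08391338  -1.21119763   9.40530513] [-0.1782626   2.18173471 -0.08058058]
```

View pics/g8s.png

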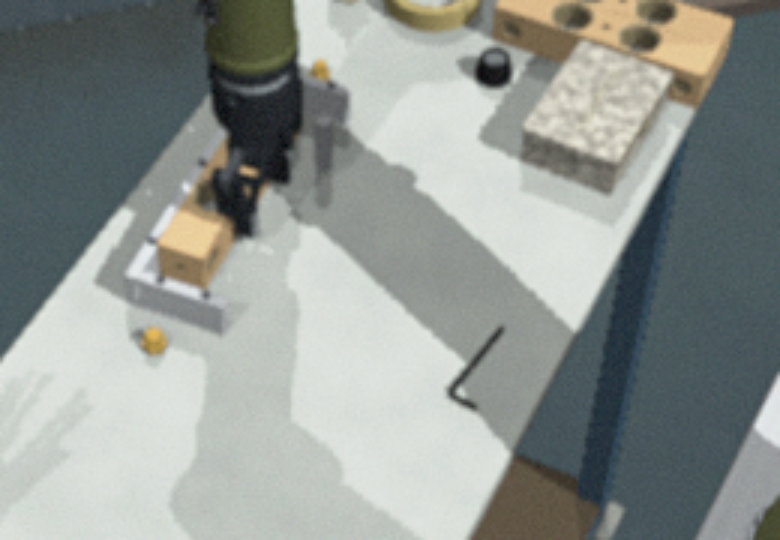

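View pics/g8.png

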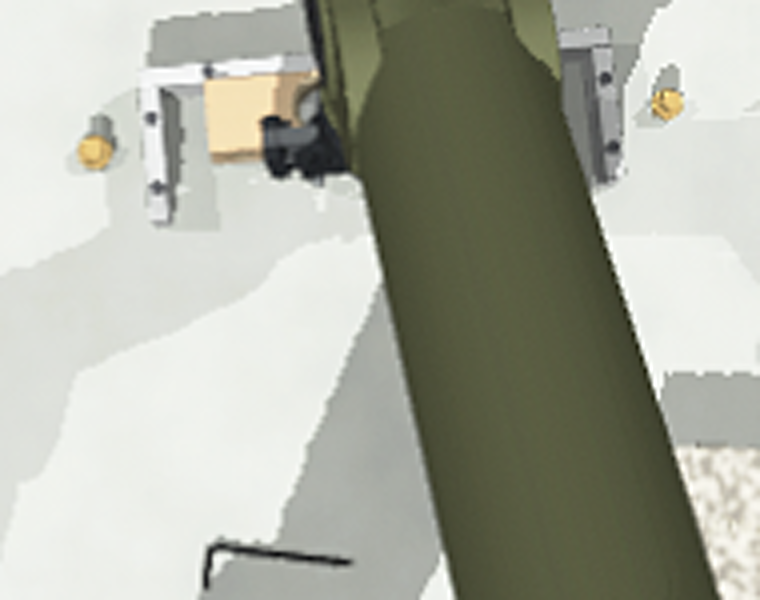

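>>> drive_tool(
  plan="0 -0.1 -0.4 0 -0.5; 0 -0.1 -0.7 0 -0.5; 0 -0.1 -0.9 0 -0.5; 0 -0.1 -0.9 0 -0.5",
)

```text
time_s: 14.88
position: [0.6093, -0.0954, 0.0076]
tcp_rot: [-1.113, -1.248, 1.311]
wrist_force: [-25.8, -1.2, 19.5]
width: 0.0642
```

Run:
```python
from h import *
s,R=pose(); print(R.round(3))
for w in [(-40,5,90)]:
    print(w,row(*bay2w(*w),0.012))
```

```text
[[-0.107 -0.055 -0.993]
 [ 0.994 -0.    -0.107]
 [ 0.006 -0.998  0.055]]
(-40, 5, 90) (array([ 0.02, -0.08,  6.56]), np.float64(-0.004))
```

Back off, then rise and go aside so the cameras can see.

>>> drive_tool(
  plan="0 0 0.5 0 -0.5; 0 0 1.5 0 -0.5; 0 0 3 0 -0.5; 0 0 5 0 -0.5; 0 0 7 0 -0.5; 0 -3 7 0 -0.5; 0 -8 7 0 -0.5; 0 -13 7 0 -0.5; -5 -16 7 0 -0.5; -10 -18 7 0 -0.5; -15 -18 7 0 -0.5; -20 -18 7 0 -0.5; -25 -18 7 0 -0.5; -30 -18 7 0 -0.5; -30 -18 7 0 -0.5",
)

```text
time_s: 16.75
position: [0.5794, -0.4072, 0.1878]
tcp_rot: [-1.117, -1.24, 1.307]
wrist_force: [0.2, -0.1, -0.6]
width: 0.064
```

Run:
```python
from h import *
p,d,W,hsv=block_now("g9")
s,R=pose(); print(s['time_s'],s['position'],s['wrist_force'])
p2,d2=read_camera("scene");cv2.imwrite("pics/g9s.png",cv2.resize(p2[150:330,220:480],None,fx=3,fy=3)[:,:,::-1])
# block: tan hue, height>.03
m=(W[...,2]>0.025)&(W[...,2]<0.06)&(hsv[...,0]>8)&(hsv[...,0]<28)&(hsv[...,1]>60)
roi=np.zeros_like(m); roi[165:240,262:410]=1; m&=roi
n,l,st,ce=cv2.connectedComponentsWithStats(m.astype(np.uint8)); i=1+st[1:,4].argmax()
P=W[l==i]; r=cv2.minAreaRect(P[:,:2].astype(np.float32)); print(st[i],r,np.median(P[:,2]))
b=cv2.boxPoints(r)-B0; c,sn=np.cos(BY),np.sin(BY)
print("bay frame corners mm",(1000*np.c_[b@[c,sn],b@[-sn,c]]).round(1))
```

```text
16.8 [ 0.58050487 -0.4035418   0.18829601] [ 1.10228265  0.81455776 -0.43305187]
[ 291  178   89   27 1365] ((0.6425588130950928, -0.0993485227227211), (0.04509206861257553, 0.20980124175548553), 6.443562984466553) 0.04211151752951882
bay frame corners mm [[  35.3  101.9]
 [  35.6 -107.9]
 [  80.6 -107.9]
 [  80.4  101.9]]
```

View pics/g9s.png

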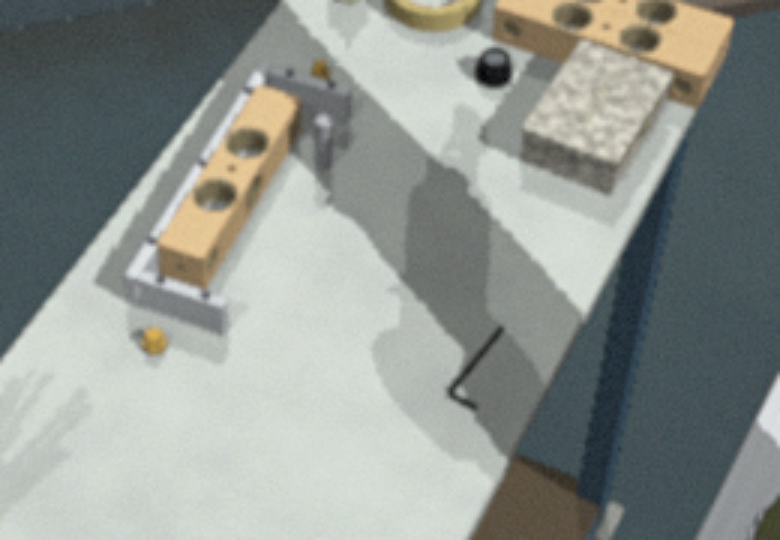

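View pics/g9.png

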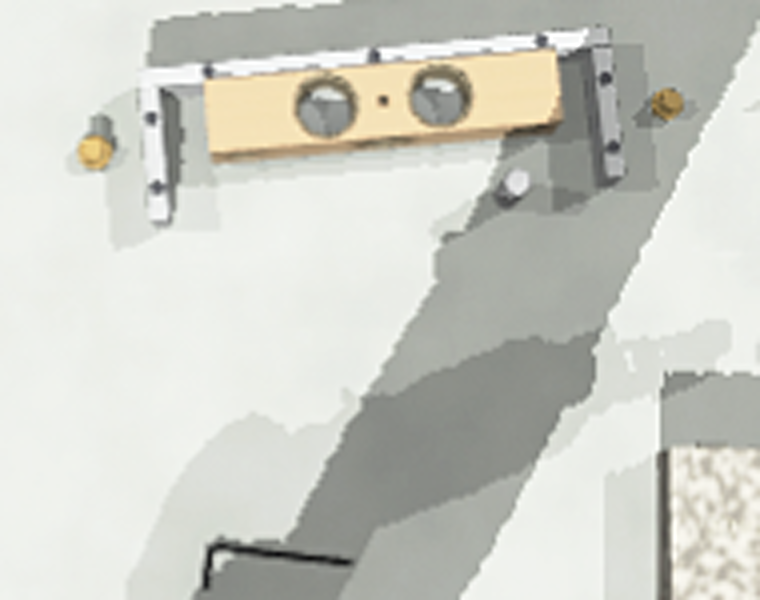

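The top view shows the block's back edge along the fence from about (205,78) to (555,50), with the stop post in front of it at (515,183). The plugs and hex key look where they were. The fit puts the back edge at bay x ≈ 80.5 mm, parallel to the fence within 0.1°.

Run:
```python
from rig import *
print(hand_in())
```

```text
the job is handed in; nothing more can be done
None
```

The block is in the bay, lying square and flush along the back fence. I let go of it and moved the arm clear before handing in at about 17 s.

**How it went:** I gripped the block lightly at its middle and slid it along the trolley top, turned by about 36°. Its right-hand end went in first and tucked behind the stop post, then I swung the left-hand end in after it. I released it about 24 mm short of the fence. I then pushed it home from the front with both fingertips until it stopped, at about 26 N along the push and 32 N in all.

**Last checks:**
- **Position:** the block's back edge measures 80.4–80.6 mm into the bay, and the fence face is at 80 mm, so they agree within the camera error.
- **Squareness:** the block's angle is 6.44° and the bay's is 6.38°.
- **Ends:** they are at about +102 and -108 mm, so the block touches neither cheek and its right end sits behind the post.
- **Height:** its top measures 42 mm, the same as at the start, so it is flat on the trolley.
- **Surroundings:** the two plugs and the hex key look unmoved in the last pictures. I did not check the screwdriver, tape, dish and bottle after the move, but the planned path did not go near them.

No check failed or disagreed. The tool tilted by about 3° during the final push, with no visible effect on the block.

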